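# Hang the shelf bracket on the slotted upright

## Task

Take the small shelf bracket from the bench and hang it on the slotted upright: feel the four hook tabs on its back into the four slots, press it in against the spring pin, then push it down until it is fully home and the pin clicks out into the hole in its back plate. Do it gently, without ramming the bracket against the upright, let go, and leave the two mounted specimens at the upright's foot where they are.

Things in the scene. Friction and masses are not known exactly. Their poses are not given: they have to be found in the camera images.
- bracket: loose grey shelf bracket, 0.35 kg, standing on the bench. Origin: underside, below the grip and centre of mass; x towards its back plate, z up. Shelf x -80..+81 mm, 60 wide, 4 thick; steel bar 16 high along its front. Web 10 mm thick (y -5..+5), z 4..70 for x -25..+79, lower in front: grip it low, across y from above, fingertips 15 to 30 mm above the underside (it pivots in a high or weak grip).
- bracket_tabs (a point): rear face of the bracket's back plate (64 x 70 x 6 mm), at bracket x +85, y 0, z 35 mm: centre of its hole, 18 wide x 14 high. Four steel hook tabs 6 mm wide, at y -22 and +22, rows 38 mm apart. Necks at bracket z 16..26 and 54..64, 6 mm out of the face, then hooks z 8..26 and 46..64, 6 to 12.5 mm out (x +91..+97.5), flat-nosed.
- upright: 164 mm high; foot 130 wide, 8 high, x -10..+45. Origin on the bench below the middle of the slotted plate's front face (plane x 0); x points into the upright, z up. Home, the bracket has the same yaw, origin x -85 mm, y 0, play 2 mm in x, 4 in y. While the robot holds or pushes the bracket, their summed contact must stay under 120 N (a downward push counts sixfold by leverage; 10 N suffices).
- slots_nominal (a point): nominal middle of the four slots on the front face of the 4 mm steel plate, height 95 mm. Slots 14 wide, 24 high, at y -22 and +22; sills (lower edges) nominally 76 and 114 mm high. The plate with slots and pin is clamped up to 10 mm higher or lower: not in this pose, find it by feel or sight. Open 24 mm deep behind.
- lock_pin (a joint): sprung round-nosed steel pin, 10 mm diameter, amid the slots; 0 = out (5 mm proud of the face), grows in m as pressed, 1.5 N to 3 N. Home, tab necks rest on the sills, underside of its back plate nominally 60 mm over the bench, pin out in the hole. Tabs enter with the underside 8 to 14 mm above home; blocked ones touch the face at bracket x -97.5. In the slots the back plate presses the pin.
- specimen_a: mounted specimen, black puck 30 mm diameter, 21 mm high, on the bench just before the upright, beneath where the bracket will hang; origin centre of underside
- specimen_b: mounted specimen, black puck 30 mm diameter, 17 mm high, on the bench to the left (+y) of the upright's foot; origin centre of underside

How it is judged:
By the outcome, as a careful person would: the job done as asked, in the order asked, and still so for the second after the job is handed in, with the robot touching nothing.
It also fails if it takes over 64 s, if anything falls off the work surface, if the arm or the gripper's body presses on something with over 40 N, if the wrist force passes 120 N, or if a joint passes its speed limit or range.

## Robot

A 6-joint arm with a two-finger parallel gripper is mounted at the origin on the work surface; the furniture and walls round the work are solid. World frame = base frame: x ahead of the robot, y to its left, z up, the work surface at z = 0. Lengths are in m, angles in degrees, forces in N, time in s.
With the tool pointing down it reaches from about 0.35 to 0.875 m from the base axis. Payload 4.2 kg.
Tool frame: the origin (TCP) lies on the front face of the gripper's body, between the roots of the fingers; the fingertips stand 70 mm ahead of it and the grasp point (between the pads) lies 51 mm ahead of it (r.nose_length is the distance from the TCP to the fingertips, in m); z points along the fingers, y is the direction in which the jaws open and shut (so a half turn about z gives the same grasp; the last joint's range is limited). The gripper opens to 87 mm and grips with 3 to 60 N. Pads are 19 mm wide; open, the fingers measure 117 mm over their backs; the gripper's body (75 mm by 190 mm) begins 51 mm behind the grasp point.
Start: joints at [-58.006, 22.042, 0.453, 0, -68.411, -14.817], TCP at [0.185, -0.597, 0.292] pointing down, gripper open.
Joint ranges: [-179.83, 179.83], [-69.29, 118.12], [-61.27, 80.66], [-181.25, 117.63], [-171.15, -9.14], [-177.46, 177.46]. Speed limits (degrees/s): [159.86, 159.86, 180, 180, 180, 180].

## Interface

Orientations are given as a 3x3 rotation matrix whose columns are the frame's x, y, z axes.
In Python, from station import telemetry, capture, order, r gives the robot as it stands.
- The arm moves only by the tool drive_tool, never from a script. Its argument "series" is a list of rows, each a list of 4 numbers: the shift along the tool's x, y, z as a fraction of full scale, then the turn about the tool's z as a fraction of full scale. In form: [[dx, dy, dz, turn], ...]. A call has 1 to 10 rows; each row is the pose to reach, as a shift and turn from the pose commanded when the call began, along the tool's axes at that moment; what a row does not reach only later rows make up. Full scale, the value 1, is 0.12 m for a shift and 2 rad for a turn. A row lasts 1/8 s, in which the tool goes at most 62.5 mm and 10.7 degrees, less where a joint would pass 70% of its speed; a pose out of reach is approached as far as the arm can. A call with a number of a shift or a turn outside -1 to 1 is refused whole. A call with a gripper value outside its range is refused whole. "fingers" is the finger opening in mm, from 0 to 87, set as the call begins (left out, the last holds). The fingers move at their own pace and stop on an object; the grip force is fixed at half the most. Time passes only in rows, so rows that repeat a pose let the fingers close. It gives the time, the measured TCP pose, the force and the opening at its end, in the units of the state.
- telemetry.sense(): the state, without advancing time (a new reading comes with each control period).
- capture(name): name is "scene" or "top" or "wrist"; returns a dict with "color" (400x640x3 uint8, blue, green, red), "fx", "fy", "cx", "cy" (pixels), "eye" and "attitude" of the camera in the world; the wrist camera has in their place "mount" (4x4, takes a point from camera to tool coordinates, whose origin is the TCP and whose axes are the flange's). Camera axes: x right, y up, looking along -z (the intrinsics and any distortion apply to the point x, -y, -z); pixel columns grow to the right and rows downward; lengths in m; the calibration is good to about 2 mm. A picture is of the moment at which its call begins: read the wrist's pose just before it. There is no depth.
- order.finish_job(): hands the job in, once; it reports no verdict.
The state is a dict: "time_s": time; "joints": joint angles; "joint_velocities": joint speeds; "effort": joint torques, N m; "tcp_pos": TCP position; "ee_rot": TCP orientation; "wrist_force": force on the tool from outside, world axes, zero at the start; "moment": the same for the moment, N m; "gripper_width": opening from 0.0 (shut) to 1.0 (fully open).
Only numpy, scipy, OpenCV 4.12 (cv2) and the standard library are available. Lean on these libraries where they do the work, as an engineer would, in place of code of your own. Each camera call takes 0.05 s, during which the arm holds its last target. There are 200 camera calls.

## Working session

There is one attempt and no reset: what is moved stays moved. The work goes in short steps, Python scripts to look and compute and a tool call to move; the robot and the scene stay as the last step left them, time stands still between calls to the robot, and variables do not carry over. Pictures are saved under pics/ and viewed, about 8 in all and at most 12, crops included, and the job is handed in when it is done.

Besides the shell and the picture viewer there is one more tool, called after "Emit:" as a command line: name --pt "numbers of a row" for each row, then --argument value for the rest. drive_tool: Moves the arm, as the interface text tells. Shift numbers are shares of 0.12 m and turn numbers shares of 2 rad, none past 1 either way. Its arguments: {"type":"object","properties":{"series":{"type":"array","items":{"type":"array","items":{"type":"number","minimum":-1,"maximum":1}}},"fingers":{"type":"number"}},"required":["series"]}

```bash
ls; mkdir -p pics
python3 - <<'E'
from station import telemetry, capture, order, r
import cv2,numpy as np
s=telemetry.sense();print(s)
ims=[]
for n in("scene","top"):
    c=capture(n);print(n,{k:(v.tolist() if hasattr(v,'tolist') else v) for k,v in c.items() if k!='color'})
    cv2.imwrite(f'pics/{n}0.png',c['color'])
E
```

```text
pics
{'time_s': 0.0, 'joints': array([-5.80079787e+01,  2.20908761e+01,  3.82420297e-01, -2.92597460e-02,
       -6.84101283e+01, -1.48170657e+01]), 'joint_velocities': array([-0.00555666,  0.03311704, -0.14709274,  0.01392556, -0.01634693,
        0.0543266 ]), 'effort': array([ 1.47653964e-05, -3.90666497e+01,  1.87407446e+01,  4.22001064e+00,
        1.09806040e-02, -1.86892989e-04]), 'tcp_pos': array([ 0.18446507, -0.59670767,  0.29117556]), 'ee_rot': array([[-9.55463118e-01, -2.95109723e-01, -6.93765424e-04],
       [-2.95110530e-01,  9.55461013e-01,  2.00688135e-03],
       [ 7.06156148e-05,  2.12223860e-03, -9.99997746e-01]]), 'wrist_force': array([0.48105435, 0.25409202, 0.79327904]), 'moment': array([-0.02011691, -0.03304926, -0.02039647]), 'gripper_width': 0.996359116296749}
scene {'fx': 407.92798761020697, 'fy': 407.92798761020697, 'cx': 320.10256062062166, 'cy': 188.03434859202613, 'eye': [0.2404892197916263, -0.3834829421909765, 0.5577891194854977], 'attitude': [[0.9109194045932409, 0.202757941566543, -0.3593258346782124], [-0.41195780435414986, 0.49495495043990206, -0.7650557917346567], [0.022728963179250276, 0.8449312481893024, 0.5343917851783127]]}
top {'fx': 518.6414532957878, 'fy': 518.6414532957878, 'cx': 320.863674695301, 'cy': 198.82042619190074, 'eye': [0.44828208039709816, 0.25491679683344565, 0.9111197159991663], 'attitude': [[-0.010490442861002737, 0.9906551899274594, -0.13598619517572005], [-0.9996866680327209, -0.0134811967583502, -0.021090829561657913], [-0.0227269964187152, 0.13572233421125518, 0.9904862097121958]]}
```

View pics/scene0.png

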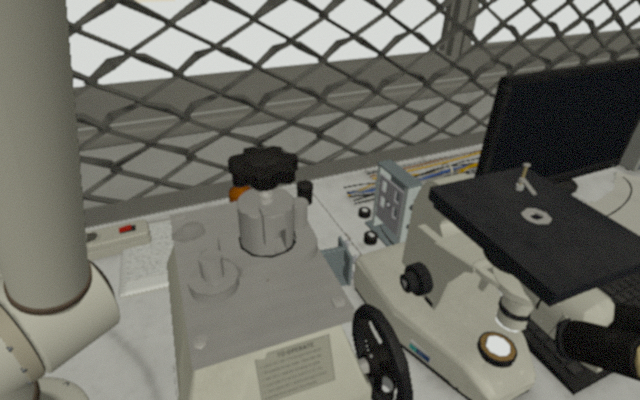

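View pics/top0.png

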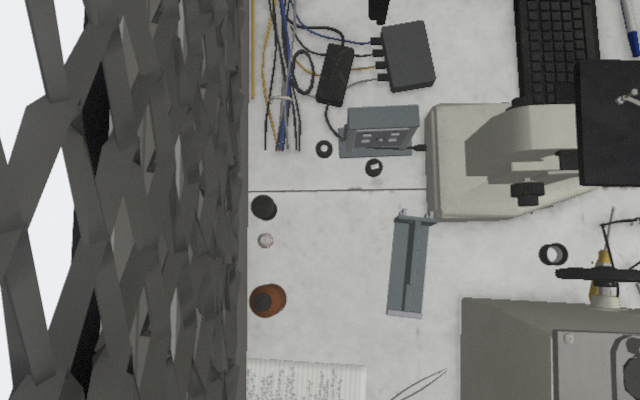

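The scene view shows the slotted upright at about (395,200) with pucks at (364,212) and (370,238). The microscope is to its right and a machine stands in front. The top view shows the upright at (378,132), specimens at (324,149) and (373,168), and the bracket at (408,265) with its back plate at (417,216).

```bash
cat > h.py <<'E'
from station import telemetry, capture, order, r
import cv2,numpy as np
def cam(n):
    if n=='wrist':
        s=telemetry.sense();c=capture(n);T=np.eye(4);T[:3,:3]=s['ee_rot'];T[:3,3]=s['tcp_pos'];M=T@np.array(c['mount']);c['eye']=M[:3,3];c['attitude']=M[:3,:3]
    else: c=capture(n)
    c['eye']=np.array(c['eye']);c['attitude']=np.array(c['attitude']);return c
def ray(c,p):
    d=c['attitude']@np.array([(p[0]-c['cx'])/c['fx'],-(p[1]-c['cy'])/c['fy'],-1]);return d/np.linalg.norm(d)
def onz(c,p,z):
    d=ray(c,p);return c['eye']+d*(z-c['eye'][2])/d[2]
def tri(c1,p1,c2,p2):
    a,b=ray(c1,p1),ray(c2,p2);t=np.linalg.lstsq(np.c_[a,-b],c2['eye']-c1['eye'],rcond=None)[0]
    A,B=c1['eye']+a*t[0],c2['eye']+b*t[1];return (A+B)/2,np.linalg.norm(A-B)
def proj(c,X):
    v=c['attitude'].T@(np.array(X)-c['eye']);return c['cx']-c['fx']*v[0]/v[2],c['cy']+c['fy']*v[1]/v[2]
E
python3 - <<'E'
from h import *
np.set_printoptions(precision=3,suppress=True)
t=cam('top');s=cam('scene')
for nm,p,z in [('bracket front bar L',(387,313),.016),('front bar R',(421,317),.016),('plate L',(399,212),.07),('plate R',(434,217),.07),
 ('puckA',(373,168),.021),('puckB',(324,149),.017),('up topL',(348,110),.164),('up topR',(419,106),.164),('up foot L',(340,157),.008),('foot R',(411,155),.008),
 ('microbase corner',(427,216),.05),('micro base far',(427,106),.05),('machine corner',(461,298),.25)]:
    print(nm,onz(t,p,z))
print('stage L',tri(t,(578,62),s,(437,190))) ; print('stage near',tri(t,(580,183),s,(548,297)))
for z in (.15,.2,.25,.3,.35): print(z,'machine L', onz(s,(172,212),z),onz(t,(461,298),z),'handle',onz(s,(265,160),z))
b=t['color'][80:330,310:470];cv2.imwrite('pics/topc.png',cv2.resize(b,None,fx=3,fy=3,interpolation=cv2.INTER_CUBIC)[:,:])
a=s['color'][140:260,330:480];a=cv2.resize(a,None,fx=5,fy=5,interpolation=cv2.INTER_CUBIC)
b=t['color'][80:330,310:470];b=cv2.resize(b,None,fx=2.4,fy=2.4,interpolation=cv2.INTER_CUBIC)
b=cv2.resize(t['color'][90:330,330:470],(350,600),interpolation=cv2.INTER_CUBIC)
o=np.zeros((600,800,3),np.uint8);o[:,:350]=b;o[:360,352:802]=cv2.resize(a,(448,360));cv2.imwrite('pics/c1.png',o)
E
```

```text
bracket front bar L [0.375 0.164 0.016]
front bar R [0.368 0.108 0.016]
plate L [0.54  0.146 0.07 ]
plate R [0.532 0.09  0.07 ]
puckA [0.623 0.182 0.021]
puckB [0.66  0.267 0.017]
up topL [0.684 0.229 0.164]
up topR [0.688 0.124 0.164]
up foot L [0.647 0.239 0.008]
foot R [0.648 0.114 0.008]
microbase corner [0.535 0.097 0.05 ]
micro base far [0.724 0.09  0.05 ]
machine corner [0.412 0.096 0.25 ]
stage L (array([ 0.649, -0.026,  0.274]), np.float64(0.11522477252941647))
stage near (array([ 0.61 , -0.149,  0.163]), np.float64(0.10968241823976611))
0.15 machine L [0.252 0.226 0.15 ] [0.406 0.071 0.15 ] handle [0.453 0.344 0.15 ]
0.2 machine L [0.251 0.151 0.2  ] [0.409 0.084 0.2  ] handle [0.427 0.254 0.2  ]
0.25 machine L [0.249 0.077 0.25 ] [0.412 0.096 0.25 ] handle [0.401 0.165 0.25 ]
0.3 machine L [0.248 0.002 0.3  ] [0.415 0.108 0.3  ] handle [0.375 0.076 0.3  ]
0.35 machine L [ 0.246 -0.073  0.35 ] [0.417 0.12  0.35 ] handle [ 0.349 -0.013  0.35 ]
```

View pics/c1.png

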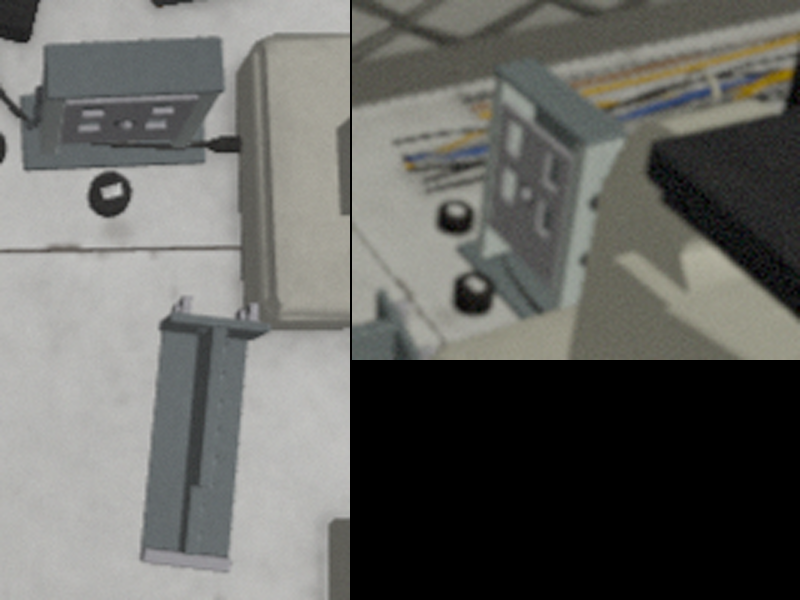

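The crop shows the upright facing the bench front at about yaw 0, and puck A right in front of it. The bracket is yawed roughly -6° with its tabs towards the upright. The microscope base lies to its right and a machine corner sits front right. I'll raise and square the tool first, then measure more.

Run:
```python
from h import *
np.set_printoptions(precision=4,suppress=True)
t=cam('top');s=cam('scene')
for z in (.1,.15,.2,.25,.3): print(z,'machine corner top',onz(t,(461,298),z),'scene',onz(s,(318,210),z))
S=lambda p:((p[0]-352)/448*150+330,p[1]/3+140)
T=lambda p:(p[0]/2.5+330,p[1]/2.5+90)
# upright yaw from foot edge and top rear edge
a,b=onz(t,T((25,167)),.008),onz(t,T((203,160)),.008);print('foot',a,b,np.degrees(np.arctan2(-(a-b)[0],(a-b)[1])))
a,b=onz(t,T((50,97)),.164),onz(t,T((222,90)),.164);print('top front edge',a,b,np.degrees(np.arctan2(-(a-b)[0],(a-b)[1])))
# bracket
F=[onz(t,T(p),.016) for p in((143,560),(230,570))]; print('bar front',F,np.mean(F,0))
P=[onz(t,T(p),.07) for p in((161,328),(262,334))]; print('plate front',P,np.mean(P,0))
# slots in scene by plane x
for X in(.653,.658,.663):
  for q in((512,133),(510,173),(552,167),(550,208),(528,192),(499,82),(571,143)):
    d=ray(s,S(q));k=(X-s['eye'][0])/d[0];print(X,q,(s['eye']+k*d)[1:],end=' ')
  print()
```

```text
0.1 machine corner top [0.4036 0.0594 0.1   ] scene [0.5118 0.201  0.1   ]
0.15 machine corner top [0.4064 0.0715 0.15  ] scene [0.4821 0.1372 0.15  ]
0.2 machine corner top [0.4091 0.0835 0.2   ] scene [0.4525 0.0733 0.2   ]
0.25 machine corner top [0.4119 0.0956 0.25  ] scene [0.4229 0.0095 0.25  ]
0.3 machine corner top [0.4146 0.1076 0.3   ] scene [ 0.3933 -0.0543  0.3   ]
foot [0.6471 0.2394 0.008 ] [0.6503 0.1132 0.008 ] 1.411531900708236
top front edge [0.6549 0.2266 0.164 ] [0.6574 0.1251 0.164 ] 1.4367263099231526
bar front [array([0.3736, 0.1642, 0.016 ]), array([0.3665, 0.106 , 0.016 ])] [0.3701 0.1351 0.016 ]
plate front [array([0.5255, 0.1539, 0.07  ]), array([0.5208, 0.0888, 0.07  ])] [0.5231 0.1213 0.07  ]
0.653 (512, 133) [0.1952 0.1286] 0.653 (510, 173) [0.1918 0.0985] 0.653 (552, 167) [0.1472 0.1306] 0.653 (550, 208) [0.143  0.1012] 0.653 (528, 192) [0.1688 0.0975] 0.653 (499, 82) [0.2172 0.1563] 0.653 (571, 143) [0.132  0.1577] 
0.658 (512, 133) [0.2022 0.1234] 0.658 (510, 173) [0.1987 0.093 ] 0.658 (552, 167) [0.1536 0.1254] 0.658 (550, 208) [0.1494 0.0957] 0.658 (528, 192) [0.1755 0.0919] 0.658 (499, 82) [0.2245 0.1514] 0.658 (571, 143) [0.1382 0.1528] 
0.663 (512, 133) [0.2092 0.1182] 0.663 (510, 173) [0.2057 0.0874] 0.663 (552, 167) [0.1601 0.1203] 0.663 (550, 208) [0.1558 0.0902] 0.663 (528, 192) [0.1822 0.0863] 0.663 (499, 82) [0.2318 0.1466] 0.663 (571, 143) [0.1445 0.148 ]
```

Emit:
drive_tool --pt "0 0 -0.4 0.08" --pt "0 0 -0.8 0.15" --pt "0 0 -1 0.15" --pt "0 0 -1 0.15"

```text
time_s: 0.8
tcp_pos: [0.1847, -0.5975, 0.4146]
ee_rot: [[-1.0, 0.0, 0.002], [0.0, 1.0, -0.004], [-0.002, -0.004, -1.0]]
wrist_force: [-0.3, 0.1, -0.7]
gripper_width: 1.001
```

Emit:
drive_tool --pt "-0.33 0.33 -0.2 0" --pt "-0.67 0.67 -0.3 0" --pt "-1 1 -0.3 0" --pt "-1 1 -0.3 0"

```text
time_s: 1.3
tcp_pos: [0.3067, -0.4746, 0.447]
ee_rot: [[-1.0, -0.005, -0.001], [-0.005, 1.0, 0.002], [0.001, 0.002, -1.0]]
wrist_force: [0.2, 0.1, -0.1]
gripper_width: 1.002
```

Emit:
drive_tool --pt "-0.33 0.33 0 0" --pt "-0.67 0.67 0 0" --pt "-1 1 0 0" --pt "-1 1 0 0"

```text
time_s: 1.8
tcp_pos: [0.4264, -0.3553, 0.4463]
ee_rot: [[-1.0, -0.004, -0.003], [-0.004, 1.0, 0.002], [0.003, 0.002, -1.0]]
wrist_force: [0.3, -0.4, -0.4]
gripper_width: 0.998
```

Emit:
drive_tool --pt "-0.15 0.5 0 0" --pt "-0.3 1 0 0" --pt "-0.3 1 0 0"

```text
time_s: 2.17
tcp_pos: [0.4609, -0.2352, 0.4475]
ee_rot: [[-1.0, -0.004, -0.001], [-0.004, 1.0, 0.001], [0.001, 0.001, -1.0]]
wrist_force: [-1.2, -0.4, 0.3]
gripper_width: 1.0
```

Emit:
drive_tool --pt "0 0.5 0 0" --pt "0 1 0 0" --pt "0 1 0 0"

```text
time_s: 2.55
tcp_pos: [0.4603, -0.1159, 0.4479]
ee_rot: [[-1.0, -0.003, -0.001], [-0.003, 1.0, 0.0], [0.001, 0.0, -1.0]]
wrist_force: [-1.0, -0.5, 0.4]
gripper_width: 0.997
```

Emit:
drive_tool --pt "0 0.5 0 0" --pt "0 1 0 0" --pt "0 1 0 0"

```text
time_s: 2.92
tcp_pos: [0.4609, 0.0038, 0.4476]
ee_rot: [[-1.0, -0.003, -0.001], [-0.003, 1.0, -0.0], [0.001, -0.0, -1.0]]
wrist_force: [-0.0, -0.5, -0.2]
gripper_width: 0.997
```

Emit:
drive_tool --pt "0 0.5 0 0" --pt "0 1 0 0" --pt "0 1 0 0" --pt "0 1 0 0"

```text
time_s: 3.42
tcp_pos: [0.4613, 0.1211, 0.4478]
ee_rot: [[-1.0, 0.002, -0.001], [0.002, 1.0, -0.001], [0.001, -0.001, -1.0]]
wrist_force: [1.5, 0.1, 1.0]
gripper_width: 1.002
```

Run:
```python
from h import *
c=cam('wrist');print(c['eye'],c['attitude'],telemetry.sense()['tcp_pos'],c['fx'],c['cx'],c['cy'],c['mount']);cv2.imwrite('pics/w1.png',c['color'])
```

```text
[0.38849402 0.12208093 0.53976472] [[ 0.00178701 -0.96403267 -0.26577778]
 [ 0.99999688  0.00125819  0.00215995]
 [-0.00174786 -0.26578081  0.9640319 ]] [0.46122674 0.1209065  0.4480155 ] 326.4414312203457 316.0941574135975 202.98175152238701 [[ 6.24250415e-04  9.63783394e-01  2.66685544e-01  7.28943876e-02]
 [ 9.99999711e-01 -7.17652695e-04  2.52775291e-04  6.44146633e-04]
 [ 4.35008228e-04  2.66685309e-01 -9.63783563e-01 -9.18885501e-02]
 [ 0.00000000e+00  0.00000000e+00  0.00000000e+00  1.00000000e+00]]
```

View pics/w1.png

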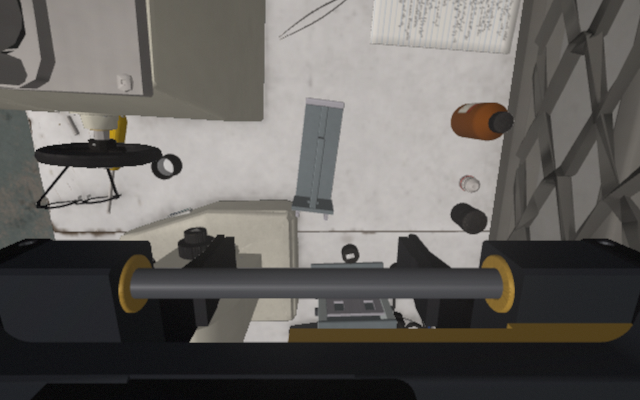

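The wrist view shows the bracket with its bar at (306,98)-(344,103) and back plate at (293,209)-(332,213). The machine's wall is left of column 263, and its base corner is at about (263,120). The microscope base is at (297,205).

Run:
```python
from h import *
np.set_printoptions(precision=4,suppress=True)
t=cam('top');w=cam('wrist')
for z in (0,.05,.1,.2): print(z,onz(w,(263,120),z),onz(w,(152,96),z),onz(t,(461,298),z))
F=[onz(w,p,.016) for p in((306,98),(344,104))];P=[onz(w,p,.07) for p in((296,196),(334,199))]
print('bar',F,np.mean(F,0))
print('microbase',onz(w,(297,213),.05),tri(w,(290,203),t,(427,216)))
g=cv2.cvtColor(w['color'],cv2.COLOR_BGR2HSV)[85:235,280:360]
cv2.imwrite('pics/w1c.png',cv2.resize(w['color'][85:345,250:410],None,fx=2.3*1.0,fy=2.3,interpolation=cv2.INTER_CUBIC))
cv2.imwrite('pics/w1d.png',cv2.resize(w['color'][85:285,255:415],(480,600),interpolation=cv2.INTER_CUBIC))
```

```text
0 [0.3993 0.0361 0.    ] [ 0.3622 -0.137   0.    ] [0.3981 0.0353 0.    ]
0.05 [0.3983 0.044  0.05  ] [ 0.3646 -0.1131  0.05  ] [0.4009 0.0474 0.05  ]
0.1 [0.3972 0.052  0.1   ] [ 0.367  -0.0891  0.1   ] [0.4036 0.0594 0.1   ]
0.2 [0.3952 0.0678 0.2   ] [ 0.3719 -0.0412  0.2   ] [0.4091 0.0835 0.2   ]
bar [array([0.3665, 0.1059, 0.016 ]), array([0.3755, 0.1642, 0.016 ])] [0.371  0.1351 0.016 ]
microbase [0.54  0.091 0.05 ] (array([ 0.5469,  0.0764, -0.0423]), np.float64(0.008852571207766152))
```

View pics/w1d.png

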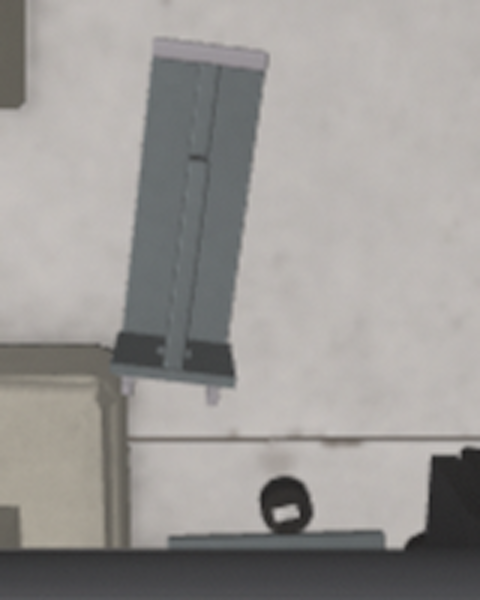

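The crop confirms the machine's near corner is clear: it triangulates to about (0.399, 0.036) at bench level. The web's centreline runs from crop (198,162) to (176,350), and the plate is close to the microscope base.

Run:
```python
from h import *
np.set_printoptions(precision=4,suppress=True)
w=cam('wrist');C=lambda p:(p[0]/3+255,p[1]/3+85)
a,b=onz(w,C((198,162)),.07),onz(w,C((175,350)),.07);print(a,b,np.degrees(np.arctan2(*(b-a)[1::-1])),np.linalg.norm(b-a))
for p,q in(((153,40),(269,53)),((113,370),(235,381))):
  z=.016 if p[1]<100 else .07
  a,b=onz(w,C(p),z),onz(w,C(q),z);print(a,b,(a+b)/2,np.degrees(np.arctan2(-(b-a)[0],(b-a)[1])))
```

```text
[0.4242 0.1284 0.07  ] [0.5162 0.1171 0.07  ] -7.007274818473404 0.09273719421539033
[0.367  0.1061 0.016 ] [0.3735 0.1654 0.016 ] [0.3703 0.1358 0.016 ] -6.251165484360699
[0.5265 0.086  0.07  ] [0.5324 0.1471 0.07  ] [0.5295 0.1166 0.07  ] -5.514296120970944
```

Emit:
drive_tool --pt "0.1 0.045 0.45 0.055" --pt "0.1 0.045 0.9 0.055" --pt "0.1 0.045 1 0.055" --pt "0.1 0.045 1 0.055"

```text
time_s: 4.12
tcp_pos: [0.4495, 0.1279, 0.3292]
ee_rot: [[-0.994, 0.11, 0.001], [0.11, 0.994, -0.0], [-0.001, -0.0, -1.0]]
wrist_force: [0.8, -0.4, 0.2]
gripper_width: 0.999
```

Emit:
drive_tool --pt "0 0 0.45 0" --pt "0 0 0.9 0" --pt "0 0 1 0" --pt "0 0 1 0"

```text
time_s: 4.62
tcp_pos: [0.4503, 0.1289, 0.21]
ee_rot: [[-0.994, 0.109, 0.003], [0.109, 0.994, 0.001], [-0.003, 0.001, -1.0]]
wrist_force: [-0.1, 0.8, 1.1]
gripper_width: 1.001
```

Run:
```python
from h import *
np.set_printoptions(precision=4,suppress=True)
s=telemetry.sense();print(s['tcp_pos'],s['ee_rot'],s['wrist_force'])
w=cam('wrist');cv2.imwrite('pics/w2.png',w['color'])
for x in(-25,-10,0): 
  p=np.array([.449,.1263,.07 if x>=-25 else .016])+x/1e3*np.array([.994,-.11,0]);print(x,proj(w,p))
```

```text
[0.4503 0.1289 0.21  ] [[-0.994   0.1094  0.0028]
 [ 0.1094  0.994   0.0007]
 [-0.0027  0.001  -1.    ]] [-0.1026  0.7892  1.0692]
-25 (np.float64(311.31489704870876), np.float64(179.5147541113107))
-10 (np.float64(311.369496394462), np.float64(199.5681001805685))
0 (np.float64(311.40488562414026), np.float64(212.5659202106742))
```

View pics/w2.png

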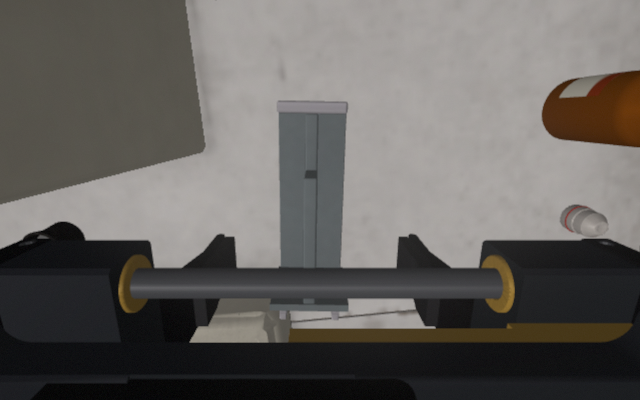

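The web step is at (311,175), about 3 mm nearer than predicted, and the bracket is aligned with the tool. I'll correct about 3 mm, go down and grip.

Emit:
drive_tool --pt "0.025 -0.02 0.3 0" --pt "0.025 -0.02 0.6 0" --pt "0.025 -0.02 0.85 0" --pt "0.025 -0.02 1 0" --pt "0.025 -0.02 1 0"

```text
time_s: 5.3
tcp_pos: [0.4468, 0.127, 0.0892]
ee_rot: [[-0.994, 0.109, 0.002], [0.109, 0.994, 0.001], [-0.002, 0.001, -1.0]]
wrist_force: [0.3, -0.2, -0.0]
gripper_width: 0.996
```

Emit:
drive_tool --pt "0 0 0 0" --pt "0 0 0 0" --pt "0 0 0 0" --pt "0 0 0 0" --pt "0 0 0 0" --pt "0 0 0 0" --pt "0 0 0 0" --pt "0 0 0 0" --fingers 0

```text
time_s: 6.3
tcp_pos: [0.4455, 0.1262, 0.0882]
ee_rot: [[-0.994, 0.11, -0.0], [0.11, 0.994, -0.0], [0.0, -0.0, -1.0]]
wrist_force: [0.7, -0.0, 0.6]
gripper_width: 0.171
```

Emit:
drive_tool --pt "0 0 0 0" --pt "0 0 0 0" --pt "0 0 0 0" --pt "0 0 0 0"

```text
time_s: 6.8
tcp_pos: [0.4454, 0.1261, 0.0882]
ee_rot: [[-0.994, 0.11, -0.0], [0.11, 0.994, -0.0], [0.0, -0.0, -1.0]]
wrist_force: [-1.1, -0.1, -0.1]
gripper_width: 0.114
```

Emit:
drive_tool --pt "0 0 -0.1 0" --pt "0 0 -0.3 0" --pt "0 0 -0.6 0" --pt "0 0 -0.9 0" --pt "0 0 -0.9 0" --pt "0 0 -0.9 0"

```text
time_s: 7.55
tcp_pos: [0.4446, 0.1258, 0.1956]
ee_rot: [[-0.994, 0.111, -0.002], [0.111, 0.994, -0.0], [0.002, -0.0, -1.0]]
wrist_force: [-0.3, -0.5, -3.1]
gripper_width: 0.111
```

Gripped at 10 mm and lifted. Now a closer look at the slots.

Run:
```python
from h import *
s=cam('scene');t=cam('top')
a=cv2.resize(s['color'][155:255,360:430],(420,600),interpolation=cv2.INTER_CUBIC)
b=cv2.resize(t['color'][95:175,335:425][:, :],(378,336),interpolation=cv2.INTER_CUBIC)
o=np.zeros((600,800,3),np.uint8);o[:,:420]=a;o[:336,422:]=b;cv2.imwrite('pics/s2.png',o)
```

```text
(no output)
```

View pics/s2.png

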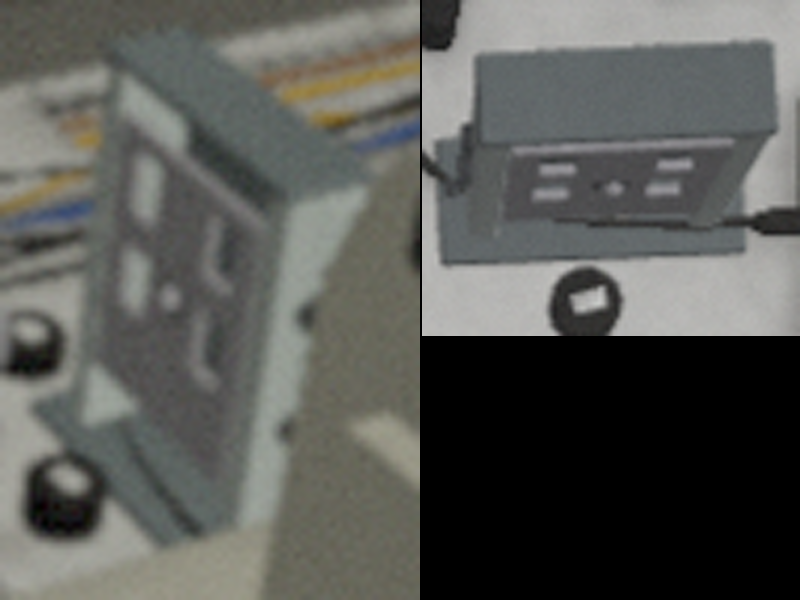

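Run:
```python
from h import *
np.set_printoptions(precision=4,suppress=True)
s=cam('scene');t=cam('top');S=lambda p:(p[0]/6+360,p[1]/6+155);T=lambda p:((p[0]-422)/4.2+335,p[1]/4.2+95)
yaw=np.radians(1.4);n=np.array([np.cos(yaw),np.sin(yaw),0])
def onp(c,p,X):
    o=np.array([X,.1765,0]);d=ray(c,p);return c['eye']+d*((o-c['eye'])@n)/(d@n)
names=['LU','LL','RU','RL','pin','capL','capR']
sc=[(147,187),(135,281),(217,255),(205,348),(170,297),(112,62),(285,205)]
tc=[(558,170),(550,194),(676,164),(663,189),(615,188),(476,142),(776,132)]
for X in(.653,.658,.663):
  print(X);[print('  ',k,onp(s,S(p),X)[1:],onp(t,T(q),X)[1:]) for k,p,q in zip(names,sc,tc)]
for k,p,q in zip(names,sc,tc): print(k,*tri(s,S(p),t,T(q)))
print('cap z.164 top:',onz(t,T((476,142)),.164),onz(t,T((776,132)),.164),'foot',onz(t,T((440,265)),.008),onz(t,T((745,252)),.008))
```

```text
0.653
   LU [0.1908 0.1269] [0.1989 0.1329]
   LL [0.1908 0.0889] [0.1996 0.0972]
   RU [0.1496 0.1247] [0.156  0.1348]
   RL [0.1488 0.0884] [0.1566 0.0981]
   pin [0.1707 0.095 ] [0.1753 0.1026]
   capL [0.2185 0.1605] [0.2302 0.1756]
   capR [0.1212 0.1604] [0.1259 0.173 ]
0.658
   LU [0.1975 0.1219] [0.1975 0.1137]
   LL [0.1976 0.0834] [0.1983 0.0772]
   RU [0.1559 0.1196] [0.1536 0.1156]
   RL [0.155  0.0829] [0.1542 0.078 ]
   pin [0.1772 0.0896] [0.1733 0.0827]
   capL [0.2255 0.1558] [0.2296 0.1574]
   capR [0.1271 0.1557] [0.1228 0.1548]
0.663
   LU [0.2042 0.1168] [0.1962 0.0945]
   LL [0.2043 0.0779] [0.1969 0.0571]
   RU [0.1622 0.1145] [0.1512 0.0965]
   RL [0.1613 0.0774] [0.1518 0.058 ]
   pin [0.1837 0.0841] [0.1714 0.0627]
   capL [0.2326 0.1512] [0.2289 0.1393]
   capR [0.133  0.1511] [0.1196 0.1366]
LU [0.6563 0.1977 0.1218] 0.002123586321281571
LL [0.6569 0.1982 0.0829] 0.0018421511319260887
RU [0.6572 0.1543 0.121 ] 8.135915275401365e-05
RL [0.6576 0.1546 0.0833] 0.0009239409899302489
pin [0.6557 0.1742 0.092 ] 8.226650741520164e-05
capL [0.6585 0.2291 0.1535] 0.0013875315534850323
capR [0.6575 0.1238 0.1583] 0.0016919266197830542
cap z.164 top: [0.6549 0.2298 0.164 ] [0.6567 0.1244 0.164 ] foot [0.6448 0.2407 0.008 ] [0.6484 0.112  0.008 ]
```

Slots triangulate to y 0.198 and 0.1545, mid 0.176, on a face at x≈0.657. The height offset is uncertain, about -5 to +3 mm, so I'll start near -2 and feel for it. Moving to the stand-off.

Emit:
drive_tool --pt "-0.1 0.1 0 -0.015" --pt "-0.25 0.2 0 -0.03" --pt "-0.4 0.3 0 -0.05" --pt "-0.55 0.4 0 -0.067" --pt "-0.7 0.48 0 -0.067" --pt "-0.7 0.48 0 -0.067" --pt "-0.7 0.48 0 -0.067"

```text
time_s: 8.62
tcp_pos: [0.5351, 0.1742, 0.1954]
ee_rot: [[-1.0, -0.024, -0.002], [-0.024, 1.0, -0.001], [0.002, -0.001, -1.0]]
wrist_force: [-0.9, -1.2, -3.2]
gripper_width: 0.114
```

Emit:
drive_tool --pt "0 0 0.1 0" --pt "0 0 0.2 0" --pt "0 0 0.32 0" --pt "0 0 0.32 0" --pt "0 0 0.32 0"

```text
time_s: 9.25
tcp_pos: [0.5356, 0.1743, 0.1579]
ee_rot: [[-1.0, -0.024, 0.0], [-0.024, 1.0, -0.0], [-0.0, -0.0, -1.0]]
wrist_force: [-0.8, -0.1, -2.7]
gripper_width: 0.117
```

Run:
```python
from h import *
np.set_printoptions(precision=4,suppress=True)
s=telemetry.sense();print(s['tcp_pos'],s['wrist_force'],s['moment'],s['ee_rot'][:,0])
c=cam('scene');t=cam('top');cv2.imwrite('pics/s3.png',cv2.resize(c['color'][120:260,290:440],(640,598),interpolation=cv2.INTER_CUBIC))
a=cv2.resize(c['color'][130:260,300:440],(430,400),interpolation=cv2.INTER_CUBIC)
b=cv2.resize(t['color'][90:250,320:440],(366,488),interpolation=cv2.INTER_CUBIC)
o=np.zeros((600,800,3),np.uint8);o[:400,:430]=a;o[:488,434:]=b;cv2.imwrite('pics/s4.png',o)
```

```text
[0.5356 0.1743 0.1579] [-0.8243 -0.0581 -2.7467] [-0.06   -0.0788 -0.0193] [-0.9997 -0.024  -0.0004]
```

View pics/s4.png

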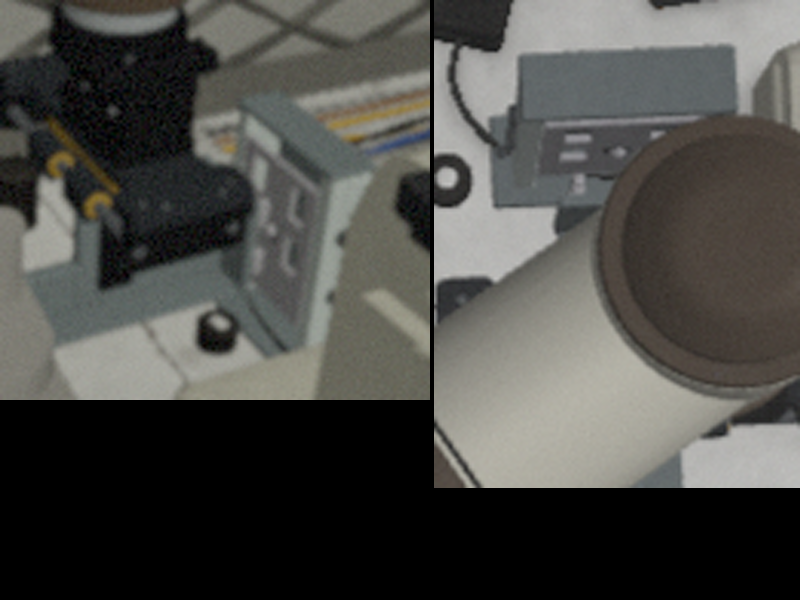

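The bracket hangs level with its left tab lined up with the left slots (top crop 578,180). Creeping in.

Emit:
drive_tool --pt "-0.05 0 0 0" --pt "-0.1 0 0 0" --pt "-0.13 0 0 0" --pt "-0.14 0 0 0" --pt "-0.15 0 0 0" --pt "-0.15 0 0 0"

```text
time_s: 10.1
tcp_pos: [0.5533, 0.1746, 0.1578]
ee_rot: [[-1.0, -0.024, -0.0], [-0.024, 1.0, -0.0], [0.0, -0.0, -1.0]]
wrist_force: [0.5, 0.3, -3.3]
gripper_width: 0.11
```

Emit:
drive_tool --pt "-0.01 0 0 0" --pt "-0.02 0 0 0" --pt "-0.03 0 0 0" --pt "-0.03 0 0 0"

```text
time_s: 10.6
tcp_pos: [0.557, 0.1747, 0.1578]
ee_rot: [[-1.0, -0.024, 0.0], [-0.024, 1.0, -0.0], [-0.0, -0.0, -1.0]]
wrist_force: [0.2, 0.0, -3.5]
gripper_width: 0.111
```

Emit:
drive_tool --pt "-0.01 0 0 0" --pt "-0.02 0 0 0" --pt "-0.02 0 0 0"

```text
time_s: 10.98
tcp_pos: [0.5594, 0.1748, 0.1578]
ee_rot: [[-1.0, -0.024, 0.0], [-0.024, 1.0, -0.0], [-0.0, -0.0, -1.0]]
wrist_force: [-0.1, 0.2, -2.6]
gripper_width: 0.112
```

Emit:
drive_tool --pt "-0.01 0 0 0" --pt "-0.02 0 0 0" --pt "-0.02 0 0 0"

```text
time_s: 11.35
tcp_pos: [0.5618, 0.1748, 0.1578]
ee_rot: [[-1.0, -0.024, 0.0], [-0.024, 1.0, 0.0], [-0.0, 0.0, -1.0]]
wrist_force: [0.2, 0.2, -2.8]
gripper_width: 0.114
```

Emit:
drive_tool --pt "-0.008 0 0 0" --pt "-0.016 0 0 0" --pt "-0.016 0 0 0"

```text
time_s: 11.72
tcp_pos: [0.5637, 0.1749, 0.1579]
ee_rot: [[-1.0, -0.024, 0.0], [-0.024, 1.0, 0.0], [-0.0, 0.0, -1.0]]
wrist_force: [-0.1, 0.1, -2.8]
gripper_width: 0.112
```

Emit:
drive_tool --pt "-0.008 0 0 0" --pt "-0.016 0 0 0" --pt "-0.016 0 0 0"

```text
time_s: 12.1
tcp_pos: [0.5653, 0.1749, 0.1578]
ee_rot: [[-1.0, -0.024, -0.001], [-0.024, 1.0, -0.0], [0.001, -0.0, -1.0]]
wrist_force: [-1.2, 0.0, -2.2]
gripper_width: 0.112
```

Emit:
drive_tool --pt "-0.008 0 0 0" --pt "-0.016 0 0 0" --pt "-0.016 0 0 0"

```text
time_s: 12.48
tcp_pos: [0.5673, 0.1749, 0.1577]
ee_rot: [[-1.0, -0.024, -0.001], [-0.024, 1.0, -0.0], [0.001, -0.0, -1.0]]
wrist_force: [-1.3, 0.3, -2.9]
gripper_width: 0.114
```

Emit:
drive_tool --pt "-0.008 0 0 0" --pt "-0.016 0 0 0" --pt "-0.016 0 0 0"

```text
time_s: 12.85
tcp_pos: [0.5693, 0.175, 0.1577]
ee_rot: [[-1.0, -0.024, -0.0], [-0.024, 1.0, -0.0], [0.0, -0.0, -1.0]]
wrist_force: [-2.5, -0.1, -2.2]
gripper_width: 0.117
```

Emit:
drive_tool --pt "-0.008 0 0 0" --pt "-0.016 0 0 0" --pt "-0.016 0 0 0"

```text
time_s: 13.22
tcp_pos: [0.5702, 0.1747, 0.1577]
ee_rot: [[-1.0, -0.024, -0.003], [-0.024, 1.0, -0.001], [0.003, -0.001, -1.0]]
wrist_force: [-6.7, 0.9, -0.2]
gripper_width: 0.111
```

Force began at x 0.565 (the pin) and rose at 0.570, 5 mm further, so the tabs are in and the plate is on the face. Easing off slightly and pushing down in small steps.

Emit:
drive_tool --pt "0.004 0 0.015 0" --pt "0.004 0 0.03 0" --pt "0.004 0 0.045 0" --pt "0.004 0 0.045 0"

```text
time_s: 13.72
tcp_pos: [0.5701, 0.1748, 0.1521]
ee_rot: [[-1.0, -0.024, -0.002], [-0.024, 1.0, -0.001], [0.002, -0.001, -1.0]]
wrist_force: [-4.8, -0.1, -2.4]
gripper_width: 0.118
```

Emit:
drive_tool --pt "0 0 0.01 0" --pt "0 0 0.02 0" --pt "0 0 0.02 0"

```text
time_s: 14.1
tcp_pos: [0.5701, 0.1748, 0.1496]
ee_rot: [[-1.0, -0.024, -0.002], [-0.024, 1.0, -0.001], [0.002, -0.001, -1.0]]
wrist_force: [-5.2, 0.6, -2.5]
gripper_width: 0.111
```

Emit:
drive_tool --pt "0 0 0.006 0" --pt "0 0 0.012 0" --pt "0 0 0.012 0"

```text
time_s: 14.48
tcp_pos: [0.5701, 0.1749, 0.1478]
ee_rot: [[-1.0, -0.024, -0.002], [-0.024, 1.0, -0.001], [0.002, -0.001, -1.0]]
wrist_force: [-3.8, 1.3, -5.4]
gripper_width: 0.109
```

Emit:
drive_tool --pt "0 0 0.006 0" --pt "0 0 0.012 0" --pt "0 0 0.012 0"

```text
time_s: 14.85
tcp_pos: [0.5702, 0.1748, 0.147]
ee_rot: [[-1.0, -0.024, -0.002], [-0.024, 1.0, -0.001], [0.002, -0.001, -1.0]]
wrist_force: [-6.4, 0.4, -2.3]
gripper_width: 0.112
```

Emit:
drive_tool --pt "0 0 0.006 0" --pt "0 0 0.01 0" --pt "0 0 0.01 0"

```text
time_s: 15.22
tcp_pos: [0.5702, 0.1748, 0.1464]
ee_rot: [[-1.0, -0.024, -0.001], [-0.024, 1.0, -0.001], [0.001, -0.001, -1.0]]
wrist_force: [-7.5, -0.3, -0.2]
gripper_width: 0.109
```

Emit:
drive_tool --pt "0 0 0.004 0" --pt "0 0 0.008 0" --pt "0 0 0.008 0"

```text
time_s: 15.6
tcp_pos: [0.5701, 0.1748, 0.1455]
ee_rot: [[-1.0, -0.024, -0.001], [-0.024, 1.0, -0.001], [0.001, -0.001, -1.0]]
wrist_force: [-8.3, 0.4, 0.6]
gripper_width: 0.113
```

Emit:
drive_tool --pt "0.006 0 0.004 0" --pt "0.008 0 0.008 0" --pt "0.008 0 0.008 0"

```text
time_s: 15.98
tcp_pos: [0.57, 0.1749, 0.1447]
ee_rot: [[-1.0, -0.024, 0.0], [-0.024, 1.0, -0.0], [-0.0, -0.0, -1.0]]
wrist_force: [-5.9, 0.1, 0.6]
gripper_width: 0.113
```

Run:
```python
from h import *
np.set_printoptions(precision=4,suppress=True)
s=telemetry.sense();print(s['tcp_pos'],s['wrist_force'],s['moment'])
c=cam('scene')
cv2.imwrite('pics/s5.png',cv2.resize(c['color'][140:250,320:430],(600,600),interpolation=cv2.INTER_CUBIC))
```

```text
[0.57   0.1749 0.1447] [-5.9479  0.1159  0.5501] [-0.1264  1.3213  0.1185]
```

View pics/s5.png

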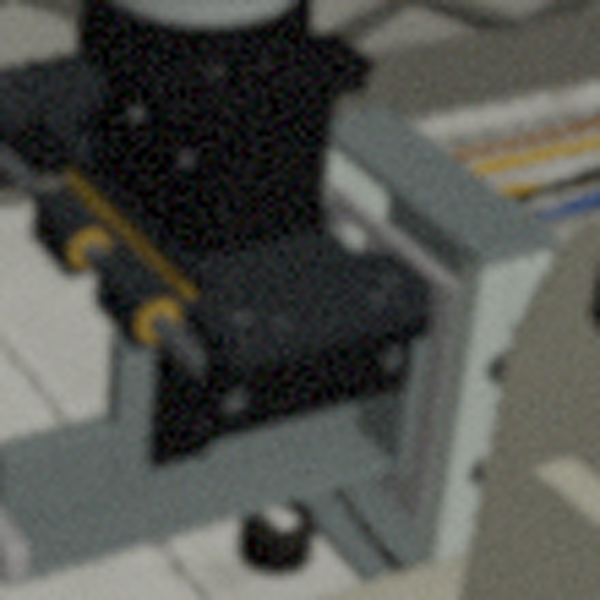

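The plate lies flat on the upright, with only the tip of the upper-left slot showing (350,235). Continuing down gently.

Emit:
drive_tool --pt "0 0 0.004 0" --pt "0 0 0.008 0" --pt "0 0 0.008 0"

```text
time_s: 16.4
tcp_pos: [0.57, 0.1749, 0.1443]
ee_rot: [[-1.0, -0.024, 0.001], [-0.024, 1.0, -0.0], [-0.001, -0.0, -1.0]]
wrist_force: [-6.7, -0.5, 2.2]
gripper_width: 0.118
```

Emit:
drive_tool --pt "0 0 0.004 0" --pt "0 0 0.008 0" --pt "0 0 0.008 0"

```text
time_s: 16.77
tcp_pos: [0.5699, 0.1748, 0.1441]
ee_rot: [[-1.0, -0.025, 0.001], [-0.025, 1.0, -0.0], [-0.001, -0.0, -1.0]]
wrist_force: [-10.1, -0.8, 6.2]
gripper_width: 0.114
```

Emit:
drive_tool --pt "0.008 0 0.003 0" --pt "0.008 0 0.005 0" --pt "0.008 0 0.005 0"

```text
time_s: 17.15
tcp_pos: [0.5697, 0.1749, 0.144]
ee_rot: [[-1.0, -0.025, 0.003], [-0.025, 1.0, 0.0], [-0.003, -0.0, -1.0]]
wrist_force: [-7.4, -1.2, 6.1]
gripper_width: 0.113
```

Emit:
drive_tool --pt "0 0 -0.008 0" --pt "0 0 -0.014 0" --pt "0 0 -0.014 0"

```text
time_s: 17.52
tcp_pos: [0.5697, 0.175, 0.1441]
ee_rot: [[-1.0, -0.024, 0.002], [-0.024, 1.0, 0.0], [-0.002, 0.0, -1.0]]
wrist_force: [-3.4, -2.5, 2.8]
gripper_width: 0.111
```

Emit:
drive_tool --pt "0.004 0.003 -0.006 0" --pt "0.004 0.003 -0.008 0" --pt "0.004 0.003 -0.008 0"

```text
time_s: 17.9
tcp_pos: [0.5692, 0.1758, 0.1442]
ee_rot: [[-1.0, -0.024, 0.002], [-0.024, 1.0, 0.001], [-0.002, 0.001, -1.0]]
wrist_force: [0.8, -0.2, -2.0]
gripper_width: 0.112
```

Emit:
drive_tool --pt "0 0 0 0" --pt "0 0 0 0" --pt "0 0 0 0" --pt "0 0 0 0" --pt "0 0 0 0" --pt "0 0 0 0" --pt "0 0 0 0" --pt "0 0 0 0" --fingers 60

```text
time_s: 18.9
tcp_pos: [0.5684, 0.1754, 0.1442]
ee_rot: [[-1.0, -0.024, -0.0], [-0.024, 1.0, -0.0], [0.0, -0.0, -1.0]]
wrist_force: [0.4, 0.2, 0.4]
gripper_width: 0.683
```

Emit:
drive_tool --pt "0 0 -0.1 0" --pt "0 0 -0.3 0" --pt "0 0 -0.6 0" --pt "0 0 -0.9 0" --pt "0 0 -0.9 0"

```text
time_s: 19.52
tcp_pos: [0.5699, 0.176, 0.2568]
ee_rot: [[-1.0, -0.024, 0.008], [-0.024, 1.0, 0.004], [-0.008, 0.004, -1.0]]
wrist_force: [0.5, -0.4, 0.3]
gripper_width: 0.689
```

Emit:
drive_tool --pt "0.4 0 -0.2 0" --pt "0.8 0 -0.4 0" --pt "1 0 -0.6 0" --pt "1 0 -0.6 0"

```text
time_s: 20.02
tcp_pos: [0.4477, 0.1726, 0.3264]
ee_rot: [[-1.0, -0.025, 0.004], [-0.025, 1.0, 0.003], [-0.004, 0.003, -1.0]]
wrist_force: [0.9, 0.1, -1.5]
gripper_width: 0.692
```

Run:
```python
from h import *
w=cam('wrist');c=cam('scene');t=cam('top')
o=np.zeros((600,800,3),np.uint8)
o[:400,:400]=cv2.resize(c['color'][140:250,320:430],(400,400),interpolation=cv2.INTER_CUBIC)
o[:400,400:]=cv2.resize(t['color'][95:215,330:450],(400,400),interpolation=cv2.INTER_CUBIC)
o[400:,:320]=cv2.resize(w['color'],(320,200));o[400:,400:720]=cv2.resize(t['color'],(320,200))
cv2.imwrite('pics/f1.png',o)
```

```text
(no output)
```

View pics/f1.png

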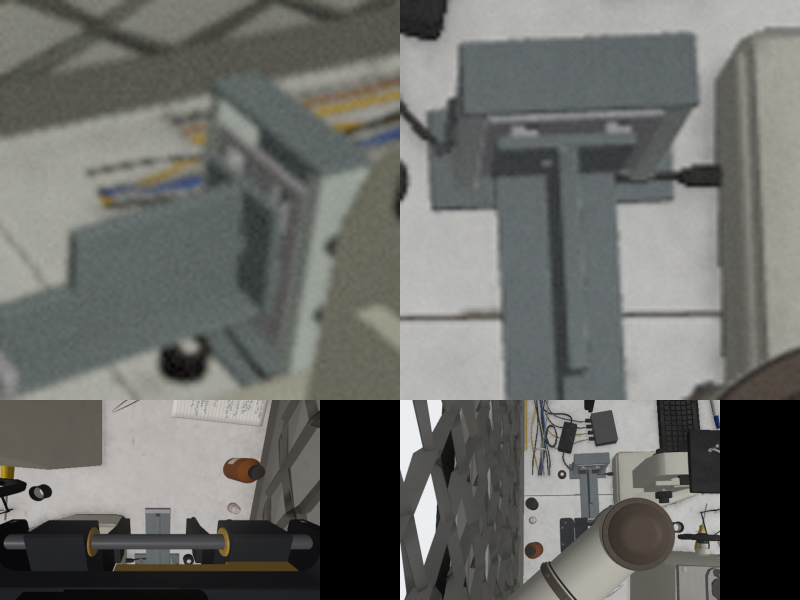

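The bracket hangs level on the plate with the upper slot tips showing (crop 520,130 and 620,130), and both specimens are untouched. I'll verify it's fully home with a gentle push from above near the back plate.

Emit:
drive_tool --pt "-0.3 0.01 0.1 0" --pt "-0.6 0.02 0.2 0" --pt "-0.9 0.03 0.3 0" --pt "-1 0.03 0.4 0" --pt "-1 0.03 0.4 0" --pt "-1 0.03 0.4 0" --pt "-1 0.03 0.4 0" --pt "-1 0.03 0.4 0" --fingers 0

```text
time_s: 21.18
tcp_pos: [0.5679, 0.1791, 0.2772]
ee_rot: [[-1.0, -0.024, 0.001], [-0.024, 1.0, 0.001], [-0.001, 0.001, -1.0]]
wrist_force: [0.3, -0.2, -0.1]
gripper_width: 0.005
```

Emit:
drive_tool --pt "-0.2 0 0.1 0" --pt "-0.4 0 0.3 0" --pt "-0.43 0 0.45 0" --pt "-0.43 0 0.55 0" --pt "-0.43 0 0.55 0"

```text
time_s: 21.8
tcp_pos: [0.6189, 0.18, 0.2095]
ee_rot: [[-1.0, -0.024, -0.002], [-0.024, 1.0, -0.001], [0.002, -0.001, -1.0]]
wrist_force: [-1.0, 0.3, 0.7]
gripper_width: 0.007
```

Emit:
drive_tool --pt "0 -0.03 0 0" --pt "0 -0.03 0.04 0" --pt "0 -0.03 0.08 0" --pt "0 -0.03 0.08 0"

```text
time_s: 22.3
tcp_pos: [0.6197, 0.1765, 0.2]
ee_rot: [[-1.0, -0.024, -0.001], [-0.024, 1.0, -0.0], [0.001, -0.0, -1.0]]
wrist_force: [0.5, 0.4, 0.2]
gripper_width: 0.006
```

Emit:
drive_tool --pt "0 0 0.01 0" --pt "0 0 0.02 0" --pt "0 0 0.02 0"

```text
time_s: 22.68
tcp_pos: [0.62, 0.1766, 0.198]
ee_rot: [[-1.0, -0.024, -0.0], [-0.024, 1.0, -0.0], [0.0, -0.0, -1.0]]
wrist_force: [0.1, 0.6, -0.2]
gripper_width: 0.012
```

Emit:
drive_tool --pt "0 0 0.005 0" --pt "0 0 0.01 0" --pt "0 0 0.01 0"

```text
time_s: 23.05
tcp_pos: [0.62, 0.1766, 0.1969]
ee_rot: [[-1.0, -0.024, -0.0], [-0.024, 1.0, -0.0], [0.0, -0.0, -1.0]]
wrist_force: [-0.1, 0.1, 0.4]
gripper_width: 0.002
```

Emit:
drive_tool --pt "0 0 0.005 0" --pt "0 0 0.01 0" --pt "0 0 0.01 0"

```text
time_s: 23.42
tcp_pos: [0.62, 0.1766, 0.1957]
ee_rot: [[-1.0, -0.024, -0.0], [-0.024, 1.0, -0.0], [0.0, -0.0, -1.0]]
wrist_force: [-0.4, -0.7, 0.2]
gripper_width: 0.005
```

Emit:
drive_tool --pt "0 0 0.005 0" --pt "0 0 0.01 0" --pt "0 0 0.01 0"

```text
time_s: 23.8
tcp_pos: [0.6201, 0.1766, 0.195]
ee_rot: [[-1.0, -0.024, 0.0], [-0.024, 1.0, 0.0], [-0.0, 0.0, -1.0]]
wrist_force: [-1.1, 0.0, 2.7]
gripper_width: 0.0
```

Emit:
drive_tool --pt "0 0 0.005 0" --pt "0 0 0.01 0" --pt "0 0 0.01 0"

```text
time_s: 24.18
tcp_pos: [0.6201, 0.1766, 0.1949]
ee_rot: [[-1.0, -0.024, 0.001], [-0.024, 1.0, -0.0], [-0.001, -0.0, -1.0]]
wrist_force: [-2.5, -0.7, 7.6]
gripper_width: 0.005
```

Emit:
drive_tool --pt "0 0 0.005 0" --pt "0 0 0.008 0" --pt "0 0 0.008 0"

```text
time_s: 24.55
tcp_pos: [0.62, 0.1766, 0.1948]
ee_rot: [[-1.0, -0.024, 0.001], [-0.024, 1.0, -0.0], [-0.001, -0.0, -1.0]]
wrist_force: [-5.3, -0.7, 10.4]
gripper_width: 0.009
```

It's a hard stop: 10 N moves it only 0.2 mm, with the underside at about 55 mm. That matches the visually measured slot offset of about -5 mm. Withdrawing.

Emit:
drive_tool --pt "0 0 -0.02 0" --pt "0 0 -0.1 0" --pt "0 0 -0.4 0" --pt "0 0 -0.8 0" --pt "0 0 -0.8 0"

```text
time_s: 25.18
tcp_pos: [0.6219, 0.1772, 0.2936]
ee_rot: [[-1.0, -0.024, 0.009], [-0.024, 1.0, 0.004], [-0.009, 0.004, -1.0]]
wrist_force: [-0.2, 0.5, 0.2]
gripper_width: 0.008
```

Emit:
drive_tool --pt "0.3 0 -0.1 0" --pt "0.7 0 -0.2 0" --pt "1 0 -0.3 0" --pt "1 0 -0.3 0" --pt "1 0 -0.3 0"

```text
time_s: 25.8
tcp_pos: [0.5003, 0.1739, 0.324]
ee_rot: [[-1.0, -0.024, -0.0], [-0.024, 1.0, -0.0], [0.0, -0.0, -1.0]]
wrist_force: [-0.7, -0.4, 0.7]
gripper_width: 0.006
```

Emit:
drive_tool --pt "0.3 0 0 0" --pt "0.6 0 0 0" --pt "0.6 0 0 0" --pt "0.6 0 0 0"

```text
time_s: 26.3
tcp_pos: [0.429, 0.1723, 0.324]
ee_rot: [[-1.0, -0.024, -0.0], [-0.024, 1.0, -0.0], [0.0, -0.0, -1.0]]
wrist_force: [0.1, 0.0, 0.5]
gripper_width: 0.002
```

Run:
```python
from h import *
w=cam('scene');t=cam('top')
o=np.zeros((600,800,3),np.uint8)
o[:,:400]=cv2.resize(w['color'][140:260,350:430],(400,600),interpolation=cv2.INTER_CUBIC)
o[:,400:]=cv2.resize(t['color'][95:215,310:430],(400,600),interpolation=cv2.INTER_CUBIC)
cv2.imwrite('pics/f2.png',o)
```

```text
(no output)
```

View pics/f2.png

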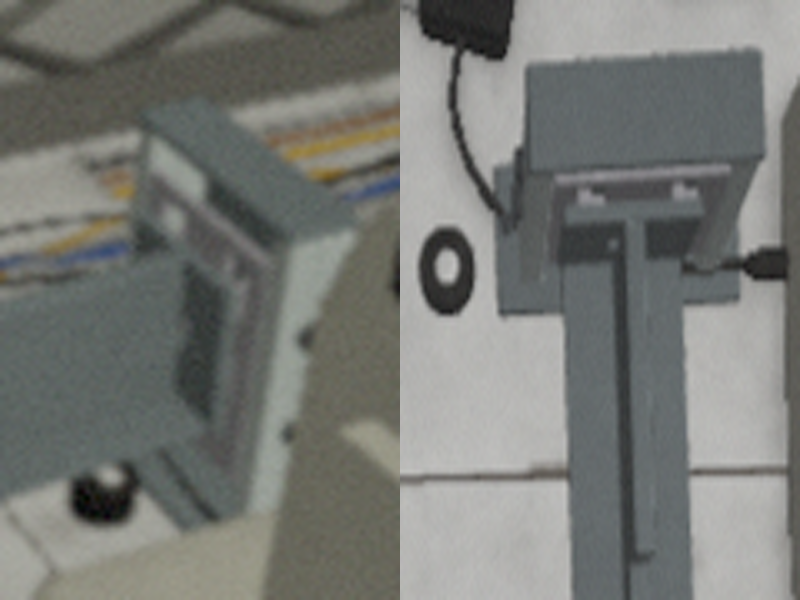

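The bracket hangs level and flush. The pin is visible in the hole beside the web (613,243), and specimens A (105,495) and B (447,270) haven't moved. Handing in.

```bash
python3 -c "
from station import order
print(order.finish_job())"
```

```text
the job is handed in; nothing more can be done
None
```

The bracket is hung on the upright and released, and I've handed the job in at about 26 s of the 64 s allowed.

- **Tabs and pin:** All four tabs went in on the first try. The pin began to resist at TCP x 0.565 m, and the back plate met the face 5 mm further in. I then pushed the bracket down about 13.7 mm until it stopped.
- **Fully home:** After letting go, I pushed down on the web from above with about 10 N and it moved only about 0.2 mm. The underside sits at about 55 mm, which fits my sighting of the slots about 5 mm below nominal.
- **Gentleness:** In the force readings given at the end of each move, no axis went above about 10.5 N.
- **Last pictures:** The bracket hangs level and flush, both specimens look unmoved, and the arm is clear of everything.

I did not test the pin click by lifting the bracket. I judged it from the hard stop, the height and a small bright spot in the hole beside the web. My height readings disagreed somewhat: sighting the pin or the upright's top edge gave offsets between -3 and +3 mm, so I relied on feel.

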